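# Open the buffer reservoir

### The job

Get the buffer reservoir ready for refilling: flip its white hinged flap (the one with the red knob) fully back, then unscrew the orange cap (anticlockwise) until it comes free, lift it off and set it down, right way up and without dropping it, in the blue cap tray. Leave the flap open, and do not push about or knock over the other things on the bench.

Things in the scene. Friction and masses are not known exactly. Their poses are not given: they have to be found in the camera images.
- reservoir: the buffer reservoir: clear round bottle (90 mm wide, shoulder sloping up from 75 to 95 mm high) fixed in a grey bench holder (base 150 x 110 x 12 mm). Origin: on the table below the bottle's axis; x points level from the axis towards the aluminium hinge post (60 to 72 mm from the axis, 30 mm wide, 152 mm high), z up. Does not move.
- cap_seat (a point): point on the bottle's axis, 107 mm above the table, where the underside of the orange cap is when it is screwed on; x towards the hinge post, z up
- flap_hinge (a point): middle of the flap's hinge pin, 64 mm from the bottle's axis along the reservoir's x, 146 mm above the table; the hinge axis is the reservoir's y
- flap (a joint): opening of the white flip-top flap (50 g), rad: 0 closed (level, 5 mm above the cap), 1.57 upright, 2.6 its stop, lying back beyond the post. Nearly free: below 1.6 it falls shut, above 1.75 it falls open to its stop by itself. A 5 mm plate: a 60 mm round shield over the cap, then a 24 mm wide tongue with the red knob.
- cap_center (a point): centre of the ribbed orange cap, half-way up: round, 51 mm wide, 32 mm tall, 35 g, z up along its axis; a loose part. Screwed on, its underside is 107 mm above the table, with 12 mm of bare neck (31 mm wide) below it. It must be lifted 25 mm to clear the neck. For how it unscrews see the entry of the cap's body.
- tray_floor (a point): a point on the floor of the blue cap tray, 4 mm above the table. The tray is 130 mm (its x) x 110 mm (its y) outside, with 4 mm walls 14 mm high, fixed to the table; its middle lies 18 mm along x from this point. A small stopper stands in it about 65 mm along x and 30 mm along y from this point, so this point is a free place for the cap. z up.
- flap_knob (a point): centre of the red knob on the flap's free end: a block 10 mm (along the flap) x 26 mm (across it, parallel to the hinge axis) x 17 mm tall, standing on the tongue; this point is 8 mm above the plate's upper face. Closed, it lies on the side of the bottle away from the hinge post: 115 mm from the hinge axis and 11 mm above it. Moves with the flap.
- stopper: bystander: small black rubber stopper, 24 mm wide, 18 mm tall, standing in a corner of the tray; origin under its middle
- tip_box: bystander: white box with green lid, 122 x 87 x 43 mm, standing on the table on the right; origin under its middle
- media_a: bystander: clear bottle with orange cap, 60 mm wide, 120 mm tall, far side; origin under its middle
- media_b: bystander: amber jar with orange cap, 52 mm wide, 100 mm tall, far side; origin under its middle
- wash_bottle: bystander: white wash bottle with bent spout, 64 mm wide, 165 mm tall, left; origin under its middle
- beaker: bystander: glass beaker, 64 mm wide, 75 mm tall, left; origin under its middle
- tube_rack: bystander: blue rack with capped tubes, 70 x 150 x 78 mm, right; origin under its middle
- marker: bystander: blue marker pen lying on the table, 14 mm thick, 120 mm long; origin under its middle (along its length)
- cap: the orange cap; origin at the middle of its underside. Hidden lugs hold it: turned anticlockwise seen from above it comes free after 100 to 130 degrees (varies, not visible) and meets a firm stop about 20 degrees further; between the two it lifts straight off (pressed on the stop it jams: ease back 5 to 10 degrees), before that it cannot. A sprung gasket pushes up with 4 N; turning takes about 0.1 Nm; once free and let go it rises 3 mm.
There are look-alikes about, which are no part of the job. Leave any purple look-alike of the reservoir alone.

How it is judged (in metres and radians):
On the way, in this order (a step that is already met when the one before it is completed fails the run):
1. the flap is flipped back while the cap is still on the neck (value of joint flap above 2.2 rad and distance between cap_center and cap_seat below 0.022 m), for 0.2 s.
2. the cap is off the neck (value of joint flap above 2.2 rad and (z of cap_center in the frame of cap_seat above 0.04 m or horizontal distance between cap_center and cap_seat above 0.06 m)), for 0.1 s.
At the end, for the whole second after the job is handed in: The flap lies back (more than 2.2 rad open) and still; the cap rests flat and right way up (within 0.12 rad) on the tray's floor, wholly inside its walls, let go (value of joint flap above 2.2 rad and x of cap_center in the frame of tray_floor between -0.03 and 0.062 m and y of cap_center in the frame of tray_floor between -0.036 and 0.036 m and z of cap_center in the frame of tray_floor between 0.011 and 0.02 m and angle between cap_center's own z axis and vertical below 0.12 rad and velocity of joint flap between -0.1 and 0.1 rad/s); the robot touches nothing.
It fails at once if a bystander is pushed more than 25 mm (distance of any of stopper, tip_box, media_a, media_b, wash_bottle, beaker, tube_rack, marker from where it was at the start of the episode above 0.025 m).
It fails at once if a standing bystander is knocked over (angle between any of stopper, tip_box, media_a, media_b, wash_bottle, beaker, tube_rack's own z axis and vertical above 0.5 rad).
It fails at once if the cap is dropped: it falls faster than 0.8 m/s with nothing holding it (linear speed of cap above 0.8 m/s and contact force between the fingers and cap below 0.05 N).
It also fails if it takes over 69 s, if anything falls off the work surface, if the arm or the gripper's body presses on something with over 40 N, if the wrist force passes 120 N, or if a joint passes its speed limit or range.

### The arm

A 6-joint arm with a two-finger parallel gripper is mounted at the origin on the work surface. World frame = base frame: x ahead of the robot, y to its left, z up, the work surface at z = 0. Lengths are in mm, angles in rad, forces in N, time in s.
With the tool pointing down it reaches from about 400 to 925 mm from the base axis. Payload 3.4 kg.
Tool frame: the origin (TCP) lies between the finger pads; the fingertips stand 22 mm ahead of it and the grasp point (between the pads) lies 3 mm ahead of it (r.nose_length is the distance from the TCP to the fingertips, in mm); z points along the fingers, y is the direction in which the jaws open and shut (so a half turn about z gives the same grasp; the last joint's range is limited). The gripper opens to 85 mm and grips with 20 to 120 N. Pads are 22 mm wide; open, the fingers measure 114 mm over their backs; the gripper's body (76 mm by 85 mm) begins 54 mm behind the grasp point. The pads swing forward as they close: fully open they stand 13 mm farther back than shut.
Start: joints at [-1.308, 0.307, 1.506, -0, 1.328, -0.073], TCP at [189.996, -542.709, 253.305] pointing down, gripper open.
Joint ranges: [-3.12, 3.12], [-1.05, 2.28], [0.14, 2.33], [-1.42, 4.57], [0.1, 2.73], [-2.68, 2.68]. Speed limits (rad/s): [2.57, 2.57, 3.14, 3.14, 3.14, 3.14].

### API

Orientations are given as a unit quaternion [x, y, z, w].
In Python, from cell import r gives the robot as it stands. The module is installed in compiled form; this text tells all that it offers.
- The arm moves only by the tool move_arm, never from a script. Its argument "rows" is a list of rows, each a list of 7 numbers: the shift along the tool's x, y, z in m, then the turn, a rotation vector about the tool's x, y, z in rad, then the gripper command: -1 is shut, 1 is fully open, values between are in proportion. A call has 1 to 20 rows; each row shifts and turns the pose as measured when the row begins, along the tool's axes as they then stand; what a row does not reach is not made up. A row lasts 1/12 s, in which the tool goes at most 41.7 mm and 7.16 degrees, less where a joint would pass 70% of its speed; a pose out of reach is approached as far as the arm can. A call is refused whole if a number of a shift passes 0.0417 or a number of a turn 0.125, either way. A call with a gripper value outside its range is refused whole. The fingers move at their own pace and stop on an object; "squeeze" is the grip in N (left out, the last holds). Time passes only in rows, so rows that do not move let the fingers close. It gives the time, the measured TCP pose, the force and the opening at its end, in the units of the state.
- r.get_obs(): the state, without advancing time (a new reading comes with each control period).
- r.get_image(name): name is "scene" or "top" or "wrist"; returns a dict with "color" (420x560x3 uint8, red, green, blue), "K" (3x3 intrinsics, pixels), "rvec" (rotation vector, rad) and "tvec" (3), from world to camera coordinates, as OpenCV has them; the wrist camera has in their place "hand_eye" (4x4, takes a point from camera to tool coordinates, whose origin is the TCP and whose axes are the flange's). Camera axes: x right, y down, z forward; pixel columns grow to the right and rows downward; lengths in mm; the calibration is good to about 2 mm. A picture is of the moment at which its call begins: read the wrist's pose just before it. There is no depth.
- r.finish_job(): hands the job in, once; it reports no verdict.
The state is a dict: "clock": time; "qpos": joint angles; "qvel": joint speeds; "joint_torque": joint torques, N m; "position": TCP position; "ee_rot": TCP orientation; "contact_force": force on the tool from outside, world axes, zero at the start; "wrist_torque": the same for the moment, N m; "grip_width": finger opening in mm.
Only numpy, scipy, OpenCV 4.12 (cv2) and the standard library are available. Lean on these libraries where they do the work, as an engineer would, in place of code of your own. Each camera call takes 0.05 s, during which the arm holds its last target.

## Working session

There is one attempt and no reset: what is moved stays moved. The work goes in short steps, Python scripts to look and compute and a tool call to move; the robot and the scene stay as the last step left them, time stands still between calls to the robot, and variables do not carry over. Pictures are saved under pics/ and viewed, and the job is handed in when it is done.

Besides the shell and the picture viewer there is one more tool, called after "Call:" by a JSON object that holds its "method" and its "body", one argument or row to a line. move_arm: Moves the arm, as the interface text tells. Its arguments: {"type":"object","properties":{"rows":{"type":"array","items":{"type":"array","items":{"type":"number"}}},"squeeze":{"type":"number"}},"required":["rows"]}

```bash
mkdir -p pics; python3 - <<'E'
from cell import r
import cv2
o=r.get_obs();print(o)
for n in("scene","top","wrist"):
    i=r.get_image(n);cv2.imwrite(f"pics/{n}0.png",i["color"][:,:,::-1]);print(n,i["K"].tolist(),i.get("rvec"),i.get("tvec"),i.get("hand_eye"))
E
```

```text
{'clock': 0.0, 'qpos': array([-1.30749871e+00,  3.07544863e-01,  1.50768328e+00,  4.48269464e-06,
        1.32840813e+00, -7.34795821e-02]), 'qvel': array([-3.60745871e-04, -1.10314853e-03, -1.64442678e-03,  3.44086492e-04,
        1.53908084e-03, -8.91177840e-05]), 'joint_torque': array([ 1.37267034e-03, -4.57542014e+01, -2.51912999e+01, -1.29320952e-04,
        1.31950303e-02, -1.88713301e-06]), 'position': array([ 189.82334101, -542.06070532,  252.39338941]), 'ee_rot': array([ 9.85855684e-01,  1.67593338e-01, -9.46680354e-05, -1.01741821e-03]), 'contact_force': array([ 0.01969147, -0.39088087,  0.08594698]), 'wrist_torque': array([-0.01198472,  0.01456067, -0.01747718]), 'grip_width': 85.58356799657031}
scene [[411.2768486055448, 0.0, 283.55745008097904], [0.0, 411.2768486055448, 212.3926586219527], [0.0, 0.0, 1.0]] [ 1.48431953  1.79560268 -1.01232769] [  52.60652316 -166.48554474 1720.77493694] None
top [[434.9096259672263, 0.0, 284.10025357215017], [0.0, 434.9096259672263, 207.53558877389256], [0.0, 0.0, 1.0]] [ 2.18974747 -2.15305255  0.09146246] [  68.16769889  500.5738288  1491.62889512] None
wrist [[313.2683077218313, 0.0, 279.91713841421887], [0.0, 313.2683077218313, 211.6771126396045], [0.0, 0.0, 1.0]] None None [[ 3.08957497e-04 -9.56162768e-01 -2.92835560e-01  7.53588091e+01]
 [ 9.99999944e-01  3.32215429e-04 -2.96908761e-05 -4.82693390e-01]
 [ 1.25673802e-04 -2.92835535e-01  9.56162818e-01 -1.20404324e+02]
 [ 0.00000000e+00  0.00000000e+00  0.00000000e+00  1.00000000e+00]]
```

View pics/scene0.png

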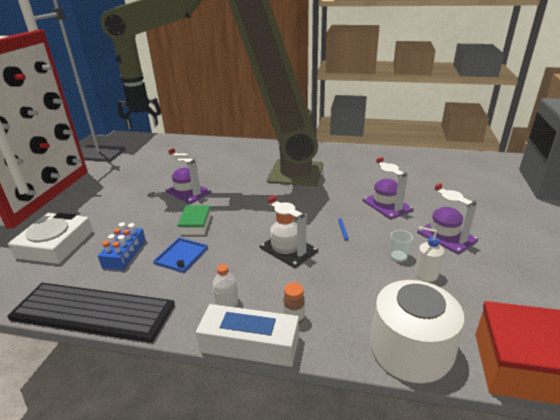

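View pics/top0.png

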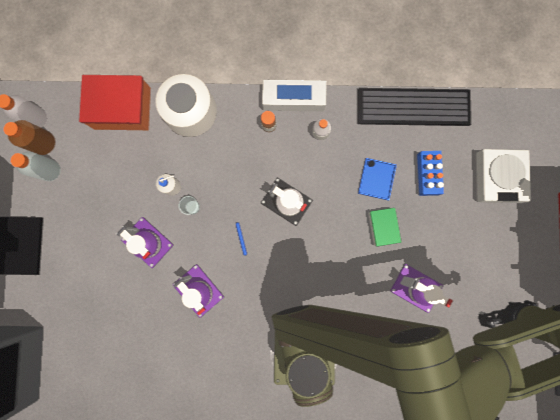

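View pics/wrist0.png

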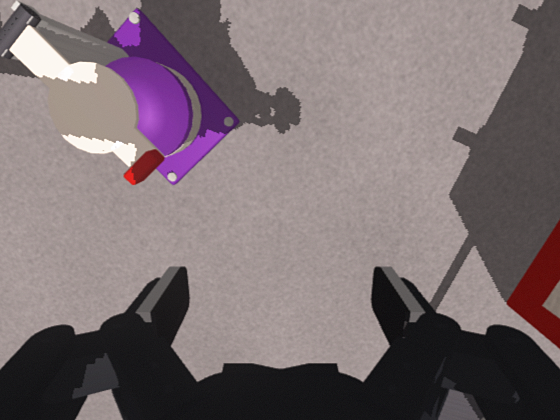

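The bench shows the real (grey-holder) reservoir near top-view (288,201), with the blue tray at (377,178) and three purple look-alikes. I'll enlarge both views.

```bash
python3 - <<'E'
import cv2
t=cv2.imread("pics/top0.png");s=cv2.imread("pics/scene0.png")
cv2.imwrite("pics/tc.png",cv2.resize(t[165:235,250:330],None,fx=8,fy=8,interpolation=cv2.INTER_CUBIC))
cv2.imwrite("pics/tt.png",cv2.resize(t[145:215,345:425],None,fx=8,fy=8,interpolation=cv2.INTER_CUBIC))
cv2.imwrite("pics/sc.png",cv2.resize(s[185:270,250:330],None,fx=7,fy=7,interpolation=cv2.INTER_CUBIC))
E
```

```text
(no output)
```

View pics/tc.png

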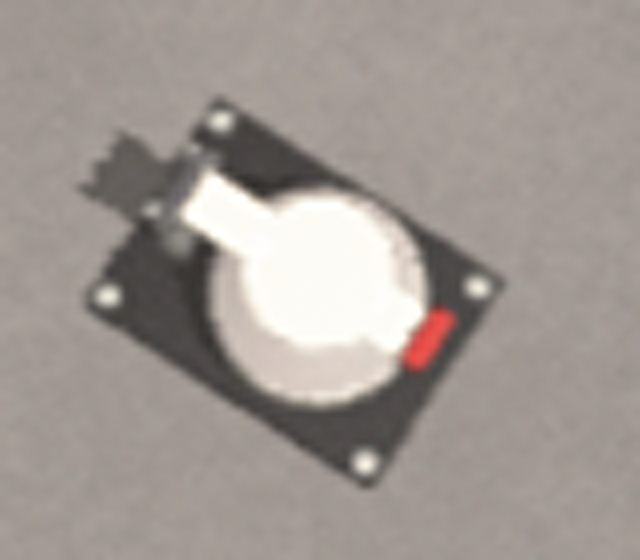

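View pics/tt.png

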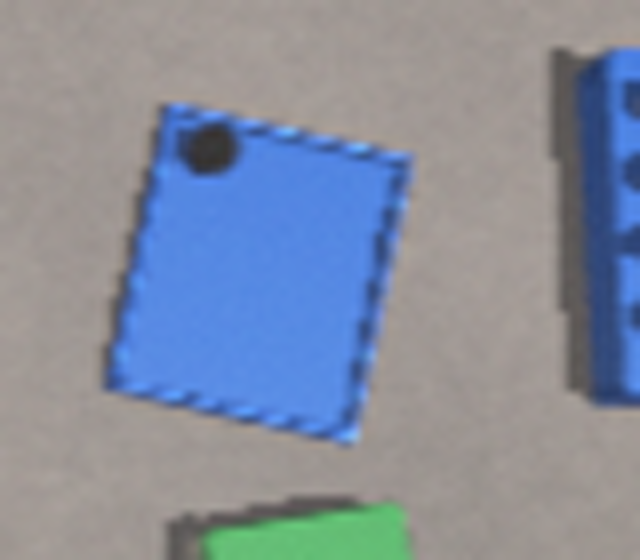

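View pics/sc.png

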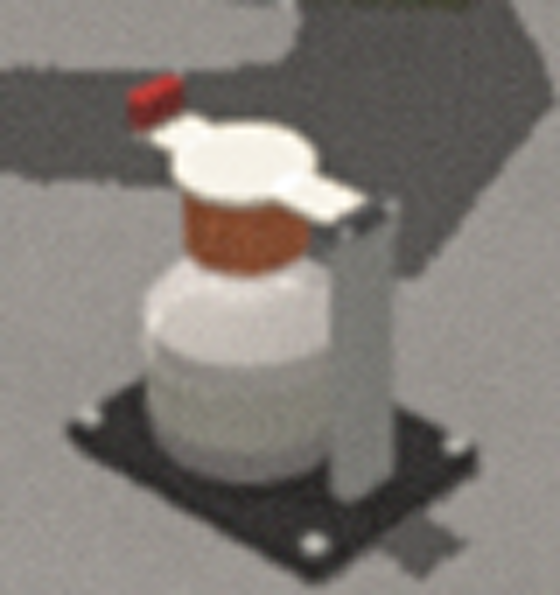

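The top crop shows the knob at (430,340) and shield centre at (318,270). The tray corners are (165,103), (412,153), (352,442) and (108,388), with the stopper at (210,150). Next I fit the poses.

```bash
cat > h.py <<'E'
import numpy as np,cv2
from scipy.optimize import least_squares
from scipy.spatial.transform import Rotation as R
def proj(i,P):
    return cv2.projectPoints(np.array(P,float),np.array(i["rvec"]),np.array(i["tvec"]),np.array(i["K"]),None)[0][:,0]
def ray(i,px,z):
    Rm=cv2.Rodrigues(np.array(i["rvec"]))[0];t=np.array(i["tvec"]).ravel()
    d=Rm.T@np.linalg.inv(i["K"])@[px[0],px[1],1];c=-Rm.T@t
    return c+d*(z-c[2])/d[2]
E
python3 - <<'E'
from h import *;from cell import r
T=r.get_image("top");S=r.get_image("scene")
tp=lambda u,v,ox,oy,f:(ox+(u+.5)/f-.5,oy+(v+.5)/f-.5)
c=[ray(T,tp(u,v,345,145,8),14) for u,v in[(165,103),(412,153),(352,442),(108,388)]]
print("tray",np.round(c,1),[np.linalg.norm(c[i]-c[i-1]) for i in range(4)],np.mean(c,0))
print("stopper",ray(T,tp(210,150,345,145,8),20))
print("base",np.round([ray(T,tp(u,v,250,165,8),12) for u,v in[(220,98),(503,284),(372,488),(88,300)]],1))
print("knob",ray(T,tp(430,340,250,165,8),160),ray(S,tp(157,102,250,185,7),157))
print("shield",ray(T,tp(318,270,250,165,8),149),ray(S,tp(245,163,250,185,7),149))
print("greenbox",ray(T,(385,227),43),"mediaB,A",ray(T,(268,120),100),ray(T,(321,128),120),"rack",ray(T,(430,173),78))
E
```

```text
tray [[ 682.8 -207.    14. ]
 [ 662.2 -315.9   14. ]
 [ 533.4 -288.8   14. ]
 [ 555.5 -182.1   14. ]] [np.float64(129.75716066783716), np.float64(110.8160369419532), np.float64(131.55164734261456), np.float64(109.0486932800477)] [ 608.48661279 -248.44970251   14.        ]
stopper [ 660.90489275 -225.70369194   20.        ]
base [[608.9 103.4  12. ]
 [528.4 -22.4  12. ]
 [437.8  33.8  12. ]
 [518.3 159.7  12. ]]
knob [489.36174674  14.76914942 160.        ] [488.67836036  15.50309096 157.        ]
shield [517.74103056  59.488453   149.        ] [518.54526105  59.79817497 149.        ]
greenbox [ 436.46649457 -269.49528818   43.        ] mediaB,A [787.40733664 135.32378131 100.        ] [757.04991912 -41.80154951 120.        ] rack [ 619.47996709 -413.9069794    78.        ]
```

```bash
cat >> h.py <<'E'
def plan(o,pos,Rt=None):
    Rc=R.from_quat(o["ee_rot"]); d=Rc.inv().apply(np.array(pos)-o["position"])/1000
    print("delta tool m",np.round(d,4),"norm",round(np.linalg.norm(d),4))
    if Rt is not None:
        print("rotvec tool",np.round((Rc.inv()*Rt).as_rotvec(),4)); print("delta in target tool frame",np.round(Rt.inv().apply(np.array(pos)-o["position"])/1000,4))
def down(yawx,tilt=0):
    x=np.array([np.cos(yawx),np.sin(yawx),0]);z=np.array([0,0,-1.]);y=np.cross(z,x)
    return R.from_matrix(np.array([x,y,z]).T)*R.from_rotvec([0,tilt,0])
E
python3 - <<'E'
from h import *;from cell import r
o=r.get_obs();plan(o,[489,15.2,235],down(1.0));print(o["clock"])
E
```

```text
delta tool m [ 0.4666 -0.4274  0.0183] norm 0.633
rotvec tool [-1.000e-03 -4.000e-04 -6.632e-01]
delta in target tool frame [ 0.6308 -0.0496  0.0178]
0.25
```

Call:
{"method": "move_arm", "body": {
  "rows": [
    [0,0,0,0,0,-0.11,1],
    [0,0,0,0,0,-0.11,1],
    [0,0,0,0,0,-0.11,1],
    [0,0,0,0,0,-0.11,1],
    [0,0,0,0,0,-0.11,1],
    [0,0,0,0,0,-0.11,1],
    [0.035,-0.003,0,0,0,0,1],
    [0.035,-0.003,0,0,0,0,1],
    [0.035,-0.003,0,0,0,0,1],
    [0.035,-0.003,0,0,0,0,1],
    [0.035,-0.003,0,0,0,0,1],
    [0.035,-0.003,0,0,0,0,1],
    [0.035,-0.003,0,0,0,0,1],
    [0.035,-0.003,0,0,0,0,1],
    [0.035,-0.003,0,0,0,0,1],
    [0.035,-0.003,0,0,0,0,1],
    [0.035,-0.003,0,0,0,0,1],
    [0.035,-0.003,0,0,0,0,1]
  ],
  "squeeze": 25
}}

```text
clock: 1.75
position: [379.5, -155.8, 250.1]
ee_rot: [0.873, 0.487, -0.0, 0.001]
contact_force: [0.8, -0.9, 0.2]
grip_width: 85.3
```

```bash
python3 - <<'E'
from h import *;from cell import r
o=r.get_obs();print(o["position"]);plan(o,[489,15.2,235],down(1.0));print(o["clock"],o["qpos"])
E
```

```text
[ 379.45600328 -155.83526369  250.11326108]
delta tool m [0.2031 0.0032 0.0148] norm 0.2037
rotvec tool [0.0021 0.0017 0.0173]
delta in target tool frame [ 2.031e-01 -2.000e-04  1.510e-02]
1.75 [-0.49112322  0.07461235  1.82419277 -0.00199282  1.24078779  0.06302987]
```

Call:
{"method": "move_arm", "body": {
  "rows": [
    [0.034,0,0.0025,0,0,0.003,1],
    [0.034,0,0.0025,0,0,0.003,1],
    [0.034,0,0.0025,0,0,0.003,1],
    [0.034,0,0.0025,0,0,0.003,1],
    [0.034,0,0.0025,0,0,0.003,1],
    [0.034,0,0.0025,0,0,0.003,1],
    [0,0,0,0,0,0,1]
  ]
}}

```text
clock: 2.33
position: [494.0, 32.4, 235.7]
ee_rot: [0.877, 0.481, 0.003, 0.002]
contact_force: [0.7, -0.6, -0.1]
grip_width: 85.0
```

```bash
python3 - <<'E'
from h import *;from cell import r
o=r.get_obs();print(o["position"]);plan(o,[489,15.2,172],down(1.0));print(o["clock"],o["qpos"])
i=r.get_image("wrist");cv2.imwrite("pics/w1.png",i["color"][:,:,::-1])
H=np.array(i["hand_eye"]);Rc=R.from_quat(o["ee_rot"])
u=np.array([np.cos(1),np.sin(1),0])
for n,P in dict(knob=[488.9,15.2,157],knobtop=[488.9,15.2,165],shield=[518,59.5,149],post=518+0).items() if 0 else dict(knob=np.array([488.9,15.2,157.]),knobtop=np.array([488.9,15.2,166.]),shield=np.array([518,59.5,149.]),post=np.array([518,59.5,152.])+66*u).items():
    t=Rc.inv().apply(P-o["position"]);c=H[:3,:3].T@(t-H[:3,3]);p=i["K"]@c;print(n,p[:2]/p[2])
E
```

```text
[494.01216788  32.38516732 235.74102814]
delta tool m [-0.0174  0.0045  0.0637] norm 0.0662
rotvec tool [ 0.0073 -0.0031  0.0038]
delta in target tool frame [-0.0172  0.0051  0.0637]
2.3333 [-1.90274864e-02  2.07106388e-01  1.69829672e+00 -1.28130056e-03
  1.22836238e+00  5.48418760e-01]
knob [286.12837134 255.76683312]
knobtop [286.4834679 261.4938778]
shield [287.41329243 178.23207166]
post [288.77555726  70.47120845]
```

View pics/w1.png

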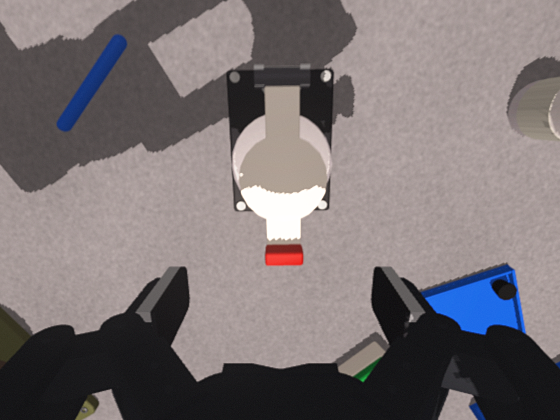

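The wrist view puts the knob at (284,255) against a predicted (286,256), and the holder edges are vertical, so yaw ≈1.0. That agrees with the fit, so I'll descend on the knob.

Call:
{"method": "move_arm", "body": {
  "rows": [
    [-0.009,0.002,0.0,0.003,0,0.002,0.2],
    [-0.009,0.002,0.01,0.003,0,0.002,0],
    [0,0,0.02,0,0,0,0],
    [0,0,0.02,0,0,0,0],
    [0,0,0.014,0,0,0,0],
    [0,0,0,0,0,0,0]
  ]
}}

```text
clock: 2.88
position: [481.1, 4.3, 168.8]
ee_rot: [0.879, 0.478, -0.001, 0.001]
contact_force: [-0.2, -0.3, -0.6]
grip_width: 43.0
```

```bash
python3 - <<'E'
from h import *;from cell import r
o=r.get_obs();print(o["position"]);plan(o,[489,15.2,171],down(1.0))
i=r.get_image("wrist");cv2.imwrite("pics/w2.png",i["color"][:,:,::-1])
E
```

```text
[481.08290096   4.25108284 168.79215947]
delta tool m [ 0.0135  0.0007 -0.0023] norm 0.0137
rotvec tool [ 0.0012  0.0033 -0.0039]
delta in target tool frame [ 0.0135  0.0007 -0.0022]
```

View pics/w2.png

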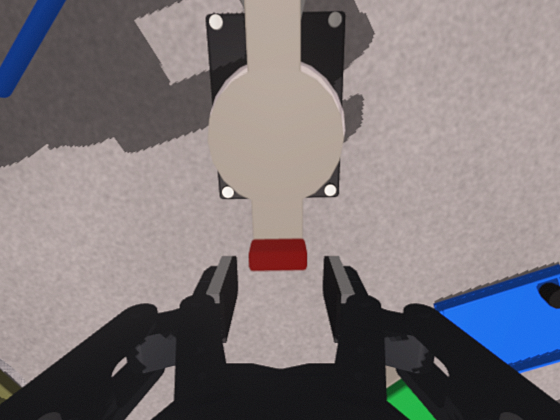

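The knob at (278,255) is centred between the fingers (237 and 323) and sits about 13 mm ahead of them. I'll move forward and close.

Call:
{"method": "move_arm", "body": {
  "rows": [
    [0.006,0,-0.001,0,0,0,0],
    [0.006,0,0,0,0,0,0],
    [0,0,0,0,0,0,0],
    [0,0,0,0,0,0,-0.7],
    [0,0,0,0,0,0,-1],
    [0,0,0,0,0,0,-1],
    [0,0,0,0,0,0,-1]
  ],
  "squeeze": 25
}}

```text
clock: 3.52
position: [485.7, 13.3, 174.5]
ee_rot: [0.88, 0.475, -0.001, 0.0]
contact_force: [-0.2, -1.5, -0.0]
grip_width: 24.7
```

```bash
python3 - <<'E'
from h import *;from cell import r
o=r.get_obs();print(o["position"]);plan(o,[489,15.2,171],down(1.0));print(o["contact_force"],o["wrist_torque"])
i=r.get_image("wrist");cv2.imwrite("pics/w3.png",i["color"][:,:,::-1])
E
```

```text
[485.69181301  13.34998332 174.48199429]
delta tool m [0.0034 0.0018 0.0035] norm 0.0051
rotvec tool [-0.0006  0.0024 -0.0093]
delta in target tool frame [0.0033 0.0018 0.0035]
[-0.17927085 -1.54398541 -0.01487274] [-0.19189093  0.09192913 -0.16469595]
```

View pics/w3.png

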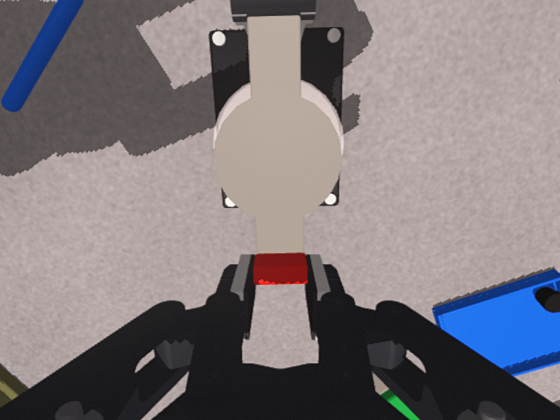

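```bash
cat > arc.py <<'E'
from h import *;from cell import r
import sys
u=np.array([np.cos(1),np.sin(1),0]);ax=np.array([517.8,59.3,0]);hinge=ax+64*u+[0,0,146]
def kn(th): a=th+.0953;return hinge+115.5*(-np.cos(a)*u+np.sin(a)*np.array([0,0,1]))
off=np.array([3.,1,17.5])
k=.4
th0,th1,n=float(sys.argv[1]),float(sys.argv[2]),int(sys.argv[3])
o=r.get_obs();Rc=R.from_quat(o["ee_rot"])
# estimate th from tool
p=o["position"]+Rc.apply(off);d=p-hinge;print("th est",np.arctan2(d[2],-d@u)-.0953,"rad",np.linalg.norm(d),"lat",d@np.array([-u[1],u[0],0]),"tilt",Rc.apply([0,0,1]))
print(o["contact_force"],o["grip_width"],o["clock"],o["qpos"].round(2))
pos=o["position"];Rp=Rc
for th in np.linspace(th0,th1,n+1)[1:]:
    Rt=down(1.0,-k*th);P=kn(th)-Rt.apply(off)
    dd=Rp.inv().apply(P-pos)/1000;rv=(Rp.inv()*Rt).as_rotvec()
    print(np.round(dd,4),np.round(rv,3));pos=P;Rp=Rt
E
python3 arc.py 0 0.6 6
```

```text
th est -0.001524284807255319 rad 117.59262307187677 lat 1.0935911826333182 tilt [-0.00166505 -0.00168143 -0.9999972 ]
[-0.2242647  -0.88777524 -0.69547924] 24.938520069131428 3.5667 [-0.06  0.26  1.8  -0.    1.08  0.52]
[ 0.0044  0.0011 -0.0115] [-0.001 -0.038 -0.009]
[ 0.0031 -0.     -0.0114] [-0.   -0.04  0.  ]
[ 0.0037  0.     -0.0112] [ 0.   -0.04 -0.  ]
[ 0.0044 -0.     -0.011 ] [ 0.   -0.04  0.  ]
[ 0.005   0.     -0.0108] [-0.   -0.04 -0.  ]
[ 0.0057  0.     -0.0105] [ 0.   -0.04  0.  ]
```

Call:
{"method": "move_arm", "body": {
  "rows": [
    [0.0025,0,-0.0115,0,-0.04,0,-1],
    [0.003,0,-0.0114,0,-0.04,0,-1],
    [0.0037,0,-0.0112,0,-0.04,0,-1],
    [0.0044,0,-0.011,0,-0.04,0,-1],
    [0.005,0,-0.0108,0,-0.04,0,-1]
  ]
}}

```text
clock: 3.98
position: [498.4, 33.6, 228.9]
ee_rot: [0.876, 0.471, -0.091, 0.048]
contact_force: [-0.0, 2.0, -4.5]
grip_width: 25.1
```

```bash
python3 arc.py 0.4 1.0 6
```

```text
th est 0.49718815299760727 rad 116.60894499517535 lat 1.4525810285702292 tilt [-0.11358216 -0.16963821 -0.97893921]
[-0.04006443  2.00309389 -4.52893878] 25.096801527829047 3.9833 [ 0.09  0.29  1.61 -0.16  1.37  0.72]
[0.001  0.0014 0.0001] [-0.004  0.006 -0.012]
[ 0.0057  0.     -0.0105] [ 0.   -0.04  0.  ]
[ 0.0063 -0.     -0.0102] [ 0.   -0.04 -0.  ]
[ 0.0069 -0.     -0.0099] [ 0.   -0.04  0.  ]
[ 0.0075  0.     -0.0095] [ 0.   -0.04  0.  ]
[ 0.008  0.    -0.009] [ 0.   -0.04  0.  ]
```

Tracking the arc well; continuing.

Call:
{"method": "move_arm", "body": {
  "rows": [
    [0.0057,0.0005,-0.0105,0,-0.04,0,-1],
    [0.0063,0.0005,-0.0102,0,-0.04,0,-1],
    [0.0069,0,-0.0099,0,-0.04,0,-1],
    [0.0075,0,-0.0095,0,-0.04,0,-1],
    [0.008,0,-0.009,0,-0.04,0,-1]
  ]
}}

```text
clock: 4.4
position: [525.0, 76.1, 267.1]
ee_rot: [0.861, 0.465, -0.181, 0.095]
contact_force: [-0.5, 0.2, -4.8]
grip_width: 25.1
```

```bash
python3 arc.py 1.0 1.6 6
```

```text
th est 1.0252069578295124 rad 115.4017148258991 lat 2.177962208953126 tilt [-0.22347512 -0.33280487 -0.91613306]
[-0.51134409  0.2198123  -4.84708139] 25.099394076395356 4.4 [ 0.24  0.4   1.4  -0.27  1.65  0.84]
[ 0.0063  0.002  -0.0065] [-0.008 -0.028 -0.008]
[ 0.009  -0.     -0.0081] [ 0.   -0.04  0.  ]
[ 0.0095  0.     -0.0076] [-0.   -0.04 -0.  ]
[ 0.0099 -0.     -0.0071] [-0.   -0.04  0.  ]
[ 0.0103 -0.     -0.0065] [ 0.   -0.04 -0.  ]
[ 0.0107  0.     -0.0059] [-0.   -0.04  0.  ]
```

Call:
{"method": "move_arm", "body": {
  "rows": [
    [0.0085,0.0005,-0.0085,0,-0.04,0,-1],
    [0.009,0.0005,-0.0081,0,-0.04,0,-1],
    [0.0095,0,-0.0076,0,-0.04,0,-1],
    [0.0099,0,-0.0071,0,-0.04,0,-1],
    [0.0103,0,-0.0065,0,-0.04,0,-1]
  ]
}}

```text
clock: 4.82
position: [558.5, 129.9, 276.5]
ee_rot: [0.837, 0.454, -0.271, 0.142]
contact_force: [-0.6, -1.1, -4.4]
grip_width: 25.1
```

```bash
python3 arc.py 1.5 2.1 6
```

```text
th est 1.5592506006155145 rad 114.97611289349422 lat 3.079521580799697 tilt [-0.32454263 -0.48312354 -0.81318124]
[-0.59586622 -1.0883448  -4.42252643] 25.081565219939414 4.8167 [ 0.36  0.56  1.19 -0.36  1.9   0.91]
[ 0.0041  0.0028 -0.0029] [-0.012 -0.019 -0.001]
[ 0.011   0.     -0.0053] [ 0.   -0.04  0.  ]
[ 0.0113  0.     -0.0047] [ 0.   -0.04  0.  ]
[ 0.0116 -0.     -0.004 ] [ 0.   -0.04 -0.  ]
[ 0.0118  0.     -0.0034] [-0.   -0.04  0.  ]
[ 0.012  -0.     -0.0027] [ 0.   -0.04  0.  ]
```

Call:
{"method": "move_arm", "body": {
  "rows": [
    [0.0105,0,-0.0059,0,-0.04,0,-1],
    [0.011,0,-0.0053,0,-0.04,0,-1],
    [0.0113,0,-0.0047,0,-0.04,0,-1],
    [0.0116,0,-0.004,0,-0.04,0,-1],
    [0.0118,0,-0.0034,0,-0.04,0,-1],
    [0,0,0,0,0,0,-1]
  ]
}}

```text
clock: 5.32
position: [592.1, 184.0, 251.5]
ee_rot: [0.801, 0.44, -0.359, 0.189]
contact_force: [-0.9, -0.9, -1.6]
grip_width: 24.9
```

```bash
python3 arc.py 2.1 2.3 2; python3 - <<'E'
from h import *;from cell import r
for n in ("wrist","scene"): cv2.imwrite(f"pics/{n}4.png",r.get_image(n)["color"][:,:,::-1])
E
```

```text
th est 2.1289885900701564 rad 115.29615798407272 lat 4.083114578448267 tilt [-0.40986554 -0.61831128 -0.67059779]
[-0.87162084 -0.9039095  -1.55721574] 24.88953158715401 5.3167 [ 0.45  0.76  0.98 -0.46  2.11  0.92]
[ 0.0088  0.0039 -0.0016] [-0.011 -0.044  0.009]
[ 0.0122 -0.     -0.0013] [ 0.   -0.04  0.  ]
```

View pics/wrist4.png

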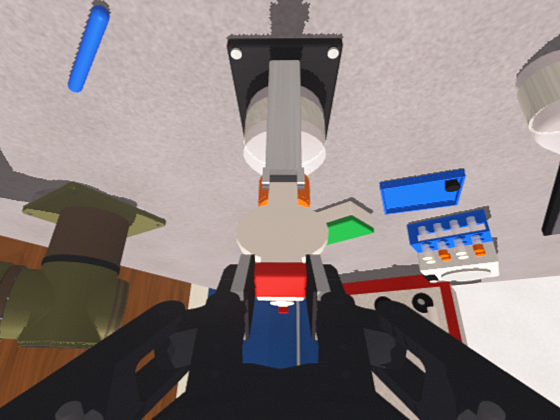

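View pics/scene4.png

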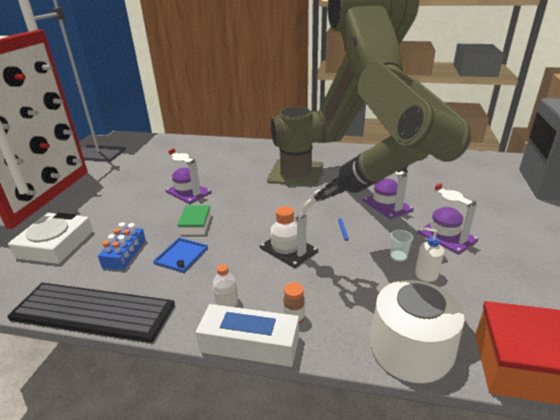

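The flap is about 2.1 rad open, gripped at the knob at (280,278), and the cap is exposed. Releasing so it falls to its stop, then backing off.

Call:
{"method": "move_arm", "body": {
  "rows": [
    [0,0,0,0,0,0,0.3],
    [0,0,0,0,0,0,0.3],
    [0,0,-0.01,0,0,0,0.3],
    [0,0,-0.03,0,0,0,0.3],
    [0,0,-0.03,0,0,0,0.3],
    [0,0,-0.03,0,0.05,0,0.3],
    [0,0,-0.03,0,0.05,0,0.5]
  ]
}}

```text
clock: 6.0
position: [641.9, 257.8, 340.5]
ee_rot: [0.818, 0.448, -0.323, 0.162]
contact_force: [0.6, 0.5, -0.3]
grip_width: 63.7
```

```bash
python3 - <<'E'
from h import *;from cell import r
o=r.get_obs();print(o["position"],o["qpos"],o["clock"],R.from_quat(o["ee_rot"]).apply([0,0,1]))
for n in ("top","scene"): cv2.imwrite(f"pics/{n}5.png",r.get_image(n)["color"][:,:,::-1])
s=cv2.imread("pics/scene5.png");cv2.imwrite("pics/sc5.png",cv2.resize(s[140:280,230:400],None,fx=4,fy=4,interpolation=cv2.INTER_CUBIC))
E
```

```text
[641.90432106 257.83265857 340.53069827] [ 0.48011908  0.80901389  0.59851315 -0.46259339  2.35791795  0.82389174] 6.0 [-0.38331476 -0.55478817 -0.73843069]
```

View pics/sc5.png

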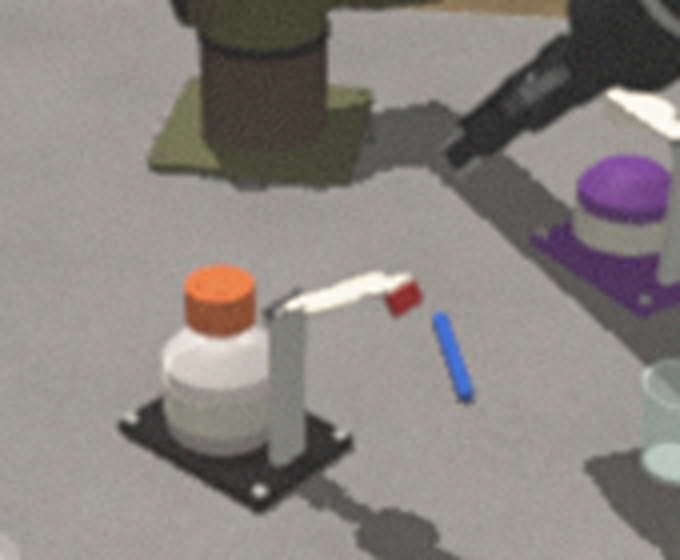

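View pics/top5.png

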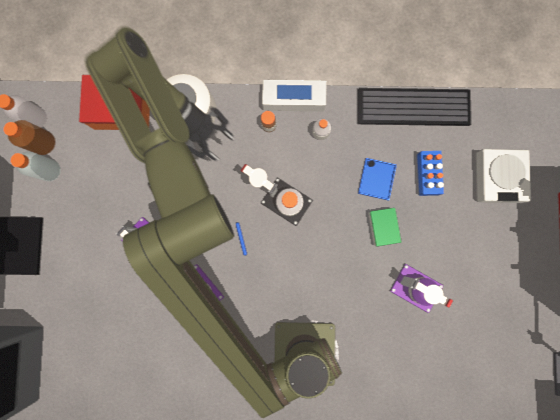

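The flap lies back beyond the post (2.6 rad), with the cap exposed at top (290,200). I'll refine the cap position.

```bash
python3 - <<'E'
from h import *;from cell import r
for n,b,z in(("top",(270,330,180,220),139),("scene",(262,310,195,235),None)):
    im=cv2.imread(f"pics/{n}5.png");x0,x1,y0,y1=b;hsv=cv2.cvtColor(im[y0:y1,x0:x1],cv2.COLOR_BGR2HSV)
    m=cv2.inRange(hsv,(3,140,90),(18,255,255));n_,l,st,ce=cv2.connectedComponentsWithStats(m)
    k=1+st[1:,4].argmax();print(n,st[k],ce[k]+[x0,y0])
    i=r.get_image(n)
    if n=="top":
        hull=cv2.minEnclosingCircle(np.argwhere(l==k)[:,::-1].astype(np.float32));print(hull[0][0]+x0,hull[0][1]+y0,hull[1])
    print(ray(i,ce[k]+[x0,y0],139 if n=="top" else 125), proj(i,[[517.8,59.3,139],[517.8,59.3,123]]))
cv2.imwrite("pics/tc5.png",cv2.resize(cv2.imread("pics/top5.png")[180:220,260:320],None,fx=10,fy=10,interpolation=cv2.INTER_CUBIC))
E
```

```text
top [ 12  12  15  16 186] [289.24193548 199.29569892]
289.48019790649414 199.36138534545898 7.780808448791504
[515.68123911  59.62460999 139.        ] [[289.35330798 198.64346069]
 [289.32438197 199.19058825]]
scene [ 14  12  17  16 239] [284.47698745 214.49790795]
[517.24489595  58.6706564  125.        ] [[284.53616583 210.60582103]
 [284.66389173 215.18557257]]
```

View pics/tc5.png

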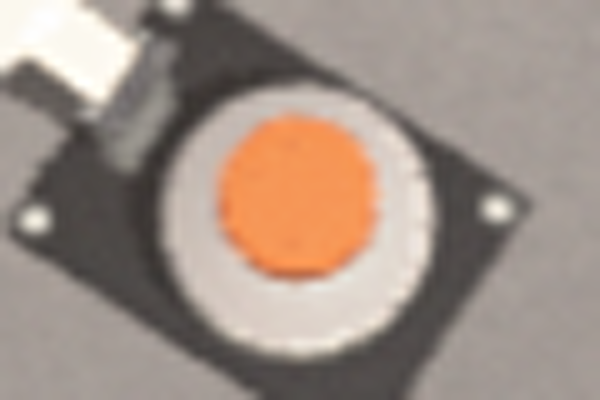

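```bash
python3 - <<'E'
from h import *;from cell import r
o=r.get_obs();print(r.nose_length,o["grip_width"])
plan(o,[517.5,59.3,270],down(1.0))
E
```

```text
22.0 64.17562006825352
delta tool m [-0.1251  0.0056  0.2098] norm 0.2444
rotvec tool [-2.330e-02  7.384e-01  7.000e-04]
delta in target tool frame [-0.2338  0.0023  0.071 ]
```

Call:
{"method": "move_arm", "body": {
  "rows": [
    [0,0,0,-0.003,0.092,0,0.5],
    [0,0,0,-0.003,0.092,0,0.5],
    [0,0,0,-0.003,0.092,0,0.5],
    [0,0,0,-0.003,0.092,0,0.5],
    [0,0,0,-0.003,0.092,0,0.5],
    [0,0,0,-0.003,0.092,0,0.5],
    [0,0,0,-0.003,0.092,0,0.6],
    [-0.02,0,0,0,0.04,0,0.8],
    [-0.03,0,0,0,0,0,0.9],
    [-0.03,0,0,0,0,0,1],
    [-0.03,0,0,0,0,0,1],
    [-0.03,0,0,0,0,0,1],
    [-0.02,0,0.01,0,0,0,1],
    [-0.01,0,0.01,0,0,0,1],
    [0,0,0,0,0,0,1]
  ]
}}

```text
clock: 7.45
position: [518.5, 95.8, 300.5]
ee_rot: [0.88, 0.473, -0.038, -0.0]
contact_force: [-0.3, -0.3, 0.5]
grip_width: 85.2
```

```bash
python3 - <<'E'
from h import *;from cell import r
o=r.get_obs();print(o["position"],o["clock"],o["qpos"],o["grip_width"])
plan(o,[517.5,59.3,220],down(1.0))
E
```

```text
[518.46143257  95.77354345 300.47932878] 7.45 [ 0.12024542  0.24316243  1.47958768 -0.02675336  1.48975661  0.70734447] 85.23141945373597
delta tool m [-0.0256  0.0223  0.0816] norm 0.0884
rotvec tool [-0.0372  0.066  -0.0132]
delta in target tool frame [-0.0312  0.0189  0.0805]
```

Call:
{"method": "move_arm", "body": {
  "rows": [
    [0,0,0,-0.018,0.033,-0.006,1],
    [0,0,0,-0.018,0.033,-0.006,1],
    [-0.015,0.009,0.015,0,0,0,1],
    [-0.015,0.009,0.02,0,0,0,1],
    [0,0,0.02,0,0,0,1],
    [0,0,0.005,0,0,0,1],
    [0,0,0,0,0,0,1]
  ]
}}

```text
clock: 8.03
position: [509.9, 59.5, 234.2]
ee_rot: [0.879, 0.477, -0.002, -0.004]
contact_force: [-0.0, -0.3, 0.8]
grip_width: 85.0
```

```bash
python3 - <<'E'
from h import *;from cell import r
o=r.get_obs();print(o["position"],o["clock"])
plan(o,[517.5,59.3,200],down(1.0))
i=r.get_image("wrist");cv2.imwrite("pics/w6.png",i["color"][:,:,::-1])
E
```

```text
[509.88529675  59.51453342 234.21004003] 8.0333
delta tool m [0.004  0.0068 0.0341] norm 0.035
rotvec tool [-0.0087  0.0007 -0.0057]
delta in target tool frame [0.0039 0.0065 0.0342]
```

View pics/w6.png

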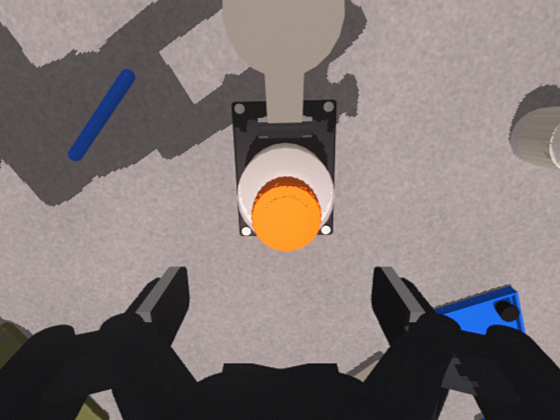

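The cap at (287,217) is slightly right of the finger midline (280), which matches the computed +6 mm in y. Correcting and descending.

Call:
{"method": "move_arm", "body": {
  "rows": [
    [0.002,0.003,0.01,-0.004,0,-0.003,1],
    [0.002,0.003,0.012,-0.004,0,-0.003,1],
    [0,0,0.008,0,0,0,1],
    [0,0,0,0,0,0,1],
    [0,0,0,0,0,0,1]
  ]
}}

```text
clock: 8.5
position: [520.6, 62.2, 205.2]
ee_rot: [0.877, 0.481, 0.003, 0.001]
contact_force: [0.2, -0.5, -0.9]
grip_width: 85.4
```

```bash
python3 - <<'E'
from h import *;from cell import r
o=r.get_obs();print(o["position"],o["clock"])
plan(o,[517.5,59.3,137],down(1.0))
i=r.get_image("wrist");cv2.imwrite("pics/w7.png",i["color"][:,:,::-1])
E
```

```text
[520.61579576  62.1571948  205.21102204] 8.5
delta tool m [-0.0043 -0.0014  0.0682] norm 0.0683
rotvec tool [ 0.0044 -0.0034  0.0034]
delta in target tool frame [-0.0041 -0.0011  0.0682]
```

View pics/w7.png

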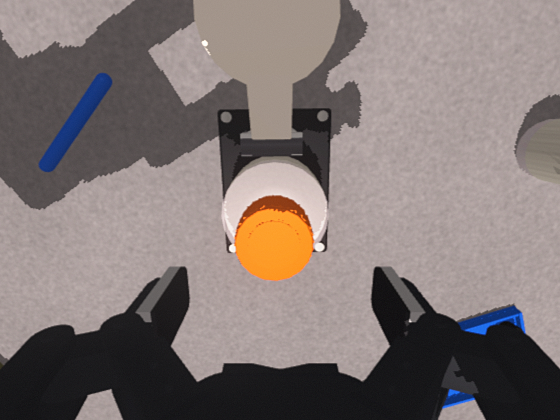

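Call:
{"method": "move_arm", "body": {
  "rows": [
    [-0.002,-0.001,0.012,0.002,0,0.002,1],
    [-0.002,-0.001,0.014,0.002,0,0.001,1],
    [0,0,0.014,0,0,0,1],
    [0,0,0.012,0,0,0,1],
    [0,0,0.008,0,0,0,1],
    [0,0,0.003,0,0,0,1],
    [0,0,0,0,0,0,1],
    [0,0,0,0,0,0,1]
  ]
}}

```text
clock: 9.22
position: [521.7, 61.1, 145.6]
ee_rot: [0.877, 0.48, 0.007, 0.002]
contact_force: [-0.5, -0.6, -0.1]
grip_width: 85.6
```

```bash
python3 - <<'E'
from h import *;from cell import r
o=r.get_obs();print(o["position"],o["clock"],o["contact_force"])
plan(o,[517.5,59.3,137],down(1.0))
i=r.get_image("wrist");cv2.imwrite("pics/w8.png",i["color"][:,:,::-1])
E
```

```text
[521.68994212  61.09623524 145.56923219] 9.2167 [-0.51074209 -0.5889861  -0.06948913]
delta tool m [-0.0039 -0.0026  0.0085] norm 0.0097
rotvec tool [ 0.0096 -0.0103  0.0016]
delta in target tool frame [-0.0038 -0.0026  0.0086]
```

View pics/w8.png

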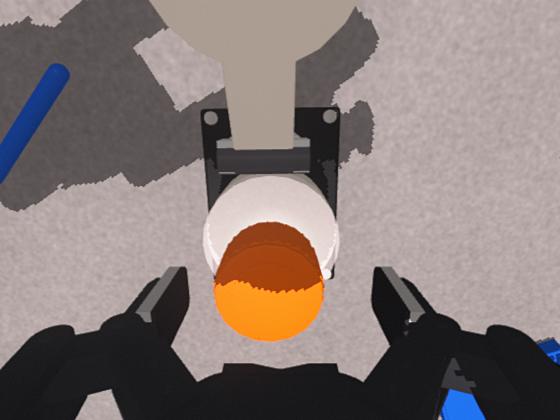

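The cap centre at (269,282) is about 5 mm left of the finger midline. The calibration says 2.6 mm, so I'll shift about -4 mm in y and -4 mm in x, and go down.

Call:
{"method": "move_arm", "body": {
  "rows": [
    [-0.002,-0.0025,0.003,0.005,-0.005,0,1],
    [-0.002,-0.0015,0.003,0.004,-0.005,0,1],
    [0,0,0.002,0,0,0,1],
    [0,0,0,0,0,0,1],
    [0,0,0,0,0,0,1]
  ]
}}

```text
clock: 9.68
position: [517.3, 59.8, 139.1]
ee_rot: [0.877, 0.48, 0.002, 0.001]
contact_force: [-0.6, -0.5, -0.0]
grip_width: 85.1
```

```bash
python3 - <<'E'
from h import *;from cell import r
o=r.get_obs();print(o["position"],o["clock"],o["contact_force"])
plan(o,[517.5,59.3,137],down(1.0))
i=r.get_image("wrist");cv2.imwrite("pics/w9.png",i["color"][:,:,::-1])
E
```

```text
[517.29463556  59.83479217 139.13145712] 9.6833 [-0.61344564 -0.46142454 -0.00678088]
delta tool m [-0.0003  0.0005  0.0021] norm 0.0022
rotvec tool [ 0.0036 -0.0019  0.0016]
delta in target tool frame [-0.0003  0.0005  0.0021]
```

View pics/w9.png

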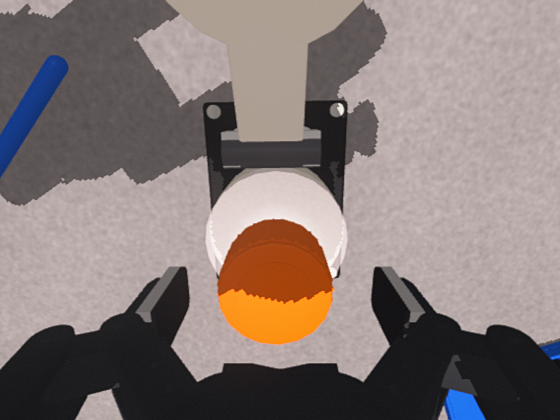

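Call:
{"method": "move_arm", "body": {
  "rows": [
    [0,-0.0015,0.001,0.002,0,0,0.6],
    [0,0,0,0,0,0,0.3],
    [0,0,0,0,0,0,0],
    [0,0,0,0,0,0,-0.5],
    [0,0,0,0,0,0,-1],
    [0,0,0,0,0,0,-1],
    [0,0,0,0,0,0,-1]
  ],
  "squeeze": 40
}}

```text
clock: 10.32
position: [516.0, 60.8, 138.7]
ee_rot: [0.877, 0.48, 0.001, 0.0]
contact_force: [0.3, -0.0, 1.3]
grip_width: 49.8
```

```bash
python3 - <<'E'
from h import *;from cell import r
o=r.get_obs();print(o["position"],o["clock"],o["contact_force"],o["wrist_torque"],o["grip_width"],o["qpos"])
plan(o,[517.5,59.3,137],down(1.0))
i=r.get_image("wrist");cv2.imwrite("pics/w10.png",i["color"][:,:,::-1])
E
```

```text
[516.01065371  60.80253057 138.65695798] 10.3167 [ 0.29551757 -0.01594726  1.25928155] [0.02160854 0.06164426 0.04579343] 49.841453748773446 [3.53380045e-02 3.47558695e-01 1.77774759e+00 1.12554590e-03
 1.01354554e+00 6.03997227e-01]
delta tool m [-0.0005  0.0021  0.0017] norm 0.0027
rotvec tool [ 0.0017 -0.0023  0.0015]
delta in target tool frame [-0.0005  0.0021  0.0017]
```

View pics/w10.png

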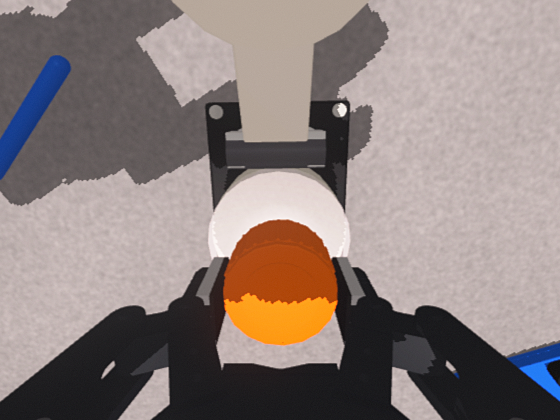

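Call:
{"method": "move_arm", "body": {
  "rows": [
    [0,0,0,0,0,-0.08,-1],
    [0,0,0,0,0,-0.08,-1],
    [0,0,0,0,0,-0.08,-1],
    [0,0,0,0,0,-0.08,-1],
    [0,0,0,0,0,-0.08,-1]
  ]
}}

```text
clock: 10.78
position: [515.9, 60.9, 138.7]
ee_rot: [0.759, 0.651, 0.001, 0.0]
contact_force: [-0.3, -0.4, 0.8]
grip_width: 50.0
```

```bash
cat > st.py <<'E'
from h import *;from cell import r
o=r.get_obs();Rc=R.from_quat(o["ee_rot"]);x=Rc.apply([1,0,0])
print(o["position"].round(1),o["clock"],"F",o["contact_force"].round(2),"M",o["wrist_torque"].round(3),o["grip_width"].round(1),o["qpos"].round(2),"turned deg",np.degrees((np.arctan2(x[1],x[0])-1.0)).round(1))
y=np.arctan2(x[1],x[0]);plan(o,[516.5,60.3,138.5],down(y))
E
python3 st.py
```

```text
Traceback (most recent call last):
  File "st.py", line 3, in <module>
    print(o["position"].round(1),o["clock"],"F",o["contact_force"].round(2),"M",o["wrist_torque"].round(3),o["grip_width"].round(1),o["qpos"].round(2),"turned deg",np.degrees((np.arctan2(x[1],x[0])-1.0)).round(1))
                                                                                                           ^^^^^^^^^^^^^^^^^^^^^
AttributeError: 'float' object has no attribute 'round'
```

```bash
sed -i 's/o\["grip_width"\].round(1)/round(o["grip_width"],1)/' st.py;python3 st.py; python3 - <<'E'
from h import *;from cell import r
i=r.get_image("wrist");cv2.imwrite("pics/w11.png",i["color"][:,:,::-1])
E
```

```text
[515.9  60.9 138.7] 10.7833 F [-0.33 -0.39  0.84] M [-0.008  0.157 -0.05 ] 50.0 [0.04 0.35 1.78 0.   1.01 0.19] turned deg 23.9
delta tool m [-0.0005  0.0006  0.0002] norm 0.0008
rotvec tool [ 0.0021 -0.0017 -0.    ]
delta in target tool frame [-0.0005  0.0006  0.0002]
```

View pics/w11.png

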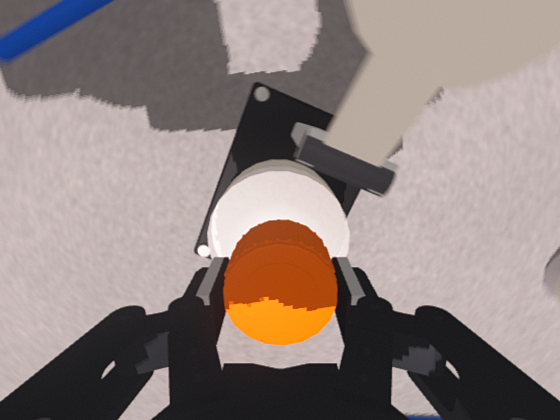

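Turning smoothly with the grip centred (cap at (281,282)). Continuing.

Call:
{"method": "move_arm", "body": {
  "rows": [
    [0,0,0,0,0,-0.1,-1],
    [0,0,0,0,0,-0.1,-1],
    [0,0,0,0,0,-0.1,-1],
    [0,0,0,0,0,-0.1,-1],
    [0,0,0,0,0,-0.1,-1],
    [0,0,0,0,0,-0.1,-1],
    [0,0,0,0,0,-0.1,-1],
    [0,0,0,0,0,-0.1,-1]
  ]
}}

```text
clock: 11.5
position: [514.9, 61.4, 138.6]
ee_rot: [0.435, 0.9, 0.001, -0.0]
contact_force: [-0.0, 0.0, 1.1]
grip_width: 50.0
```

```bash
python3 st.py
```

```text
[514.9  61.4 138.6] 11.5 F [-0.01  0.03  1.07] M [-0.017  0.156 -0.067] 50.0 [ 0.04  0.35  1.78  0.    1.02 -0.64] turned deg 71.1
delta tool m [-0.0019  0.0005  0.0001] norm 0.0019
rotvec tool [ 0.0016 -0.0019 -0.    ]
delta in target tool frame [-0.0019  0.0005  0.0001]
```

Call:
{"method": "move_arm", "body": {
  "rows": [
    [0,0,0,0,0,-0.1,-1],
    [0,0,0,0,0,-0.1,-1],
    [0,0,0,0,0,-0.1,-1],
    [0,0,0,0,0,-0.1,-1],
    [0,0,0,0,0,-0.1,-1],
    [0,0,0,0,0,0,-1]
  ]
}}

```text
clock: 12.0
position: [514.1, 61.2, 138.6]
ee_rot: [0.191, 0.982, 0.001, -0.001]
contact_force: [0.3, -0.0, 0.9]
grip_width: 49.8
```

```bash
python3 st.py
```

```text
[514.1  61.2 138.6] 12.0 F [ 0.28 -0.02  0.95] M [-0.044  0.034  0.05 ] 49.8 [ 0.04  0.35  1.78  0.    1.02 -1.15] turned deg 100.7
delta tool m [-0.0026  0.0001  0.0001] norm 0.0026
rotvec tool [ 0.0013 -0.0022 -0.    ]
delta in target tool frame [-0.0026  0.0001  0.0001]
```

Call:
{"method": "move_arm", "body": {
  "rows": [
    [0,0,0,0,0,-0.05,-1],
    [0,0,0,0,0,-0.05,-1],
    [0,0,0,0,0,-0.05,-1]
  ]
}}

```text
clock: 12.25
position: [514.0, 61.1, 138.7]
ee_rot: [0.121, 0.993, 0.001, -0.001]
contact_force: [-1.4, -0.4, 1.3]
grip_width: 49.7
```

```bash
python3 st.py
```

```text
[514.   61.1 138.7] 12.25 F [-1.37 -0.39  1.28] M [-0.149  0.081 -0.012] 49.7 [ 0.04  0.35  1.78  0.    1.02 -1.29] turned deg 108.8
delta tool m [-0.0026 -0.0002  0.0002] norm 0.0026
rotvec tool [ 0.0013 -0.002  -0.    ]
delta in target tool frame [-0.0026 -0.0002  0.0002]
```

Call:
{"method": "move_arm", "body": {
  "rows": [
    [0,0,0,0,0,-0.05,-1],
    [0,0,0,0,0,-0.05,-1],
    [0,0,0,0,0,-0.05,-1]
  ]
}}

```text
clock: 12.5
position: [514.0, 61.0, 138.7]
ee_rot: [0.049, 0.999, 0.001, -0.001]
contact_force: [-0.9, -0.8, 1.9]
grip_width: 49.7
```

```bash
python3 st.py|head -1
```

```text
[514.   61.  138.7] 12.5 F [-0.94 -0.84  1.95] M [-0.051  0.143 -0.077] 49.7 [ 0.04  0.35  1.78  0.    1.02 -1.44] turned deg 117.1
```

Call:
{"method": "move_arm", "body": {
  "rows": [
    [0,0,0,0,0,-0.05,-1],
    [0,0,0,0,0,-0.05,-1]
  ]
}}

```text
clock: 12.67
position: [513.8, 60.8, 138.8]
ee_rot: [0.001, 1.0, 0.001, -0.001]
contact_force: [-0.9, -0.1, 1.6]
grip_width: 49.5
```

```bash
python3 st.py|head -1
```

```text
[513.8  60.8 138.8] 12.6667 F [-0.86 -0.09  1.61] M [-0.122  0.148 -0.045] 49.5 [ 0.04  0.35  1.78  0.    1.02 -1.53] turned deg 122.5
```

Call:
{"method": "move_arm", "body": {
  "rows": [
    [0,0,0,0,0,-0.05,-1],
    [0,0,0,0,0,-0.05,-1]
  ]
}}

```text
clock: 12.83
position: [513.7, 60.7, 139.0]
ee_rot: [-0.047, 0.999, 0.0, -0.001]
contact_force: [-1.5, -0.5, 2.6]
grip_width: 49.7
```

```bash
python3 st.py|head -1
```

```text
[513.7  60.7 139. ] 12.8333 F [-1.47 -0.46  2.64] M [-0.113  0.121 -0.017] 49.7 [ 0.04  0.35  1.78  0.    1.02 -1.63] turned deg -232.0
```

Upward force and z are creeping up (gasket pushing), so the cap may be free at about 128°. I'll test with a gentle lift.

Call:
{"method": "move_arm", "body": {
  "rows": [
    [0,0,-0.002,0,0,0,-1],
    [0,0,-0.002,0,0,0,-1],
    [0,0,0,0,0,0,-1]
  ]
}}

```text
clock: 13.08
position: [513.5, 60.7, 143.1]
ee_rot: [-0.042, 0.999, 0.0, -0.001]
contact_force: [0.3, 1.1, 0.7]
grip_width: 50.1
```

```bash
python3 st.py|head -1
```

```text
[513.5  60.7 143.1] 13.0833 F [0.33 1.05 0.69] M [0.069 0.05  0.058] 50.1 [ 0.04  0.34  1.77  0.    1.03 -1.62] turned deg -232.5
```

It rose 4 mm with no pull-back, so the cap is free. Lifting.

Call:
{"method": "move_arm", "body": {
  "rows": [
    [0,0,-0.004,0,0,0,-1],
    [0,0,-0.006,0,0,0,-1],
    [0,0,-0.008,0,0,0,-1],
    [0,0,-0.01,0,0,0,-1],
    [0,0,-0.015,0,0,0,-1],
    [0,0,-0.02,0,0,0,-1],
    [0,0,-0.02,0,0,0,-1],
    [0,0,-0.01,0,0,0,-1],
    [0,0,0,0,0,0,-1]
  ]
}}

```text
clock: 13.83
position: [513.5, 60.6, 243.8]
ee_rot: [-0.037, 0.999, 0.001, -0.001]
contact_force: [0.5, 0.0, -1.1]
grip_width: 50.0
```

```bash
python3 st.py|head -1;python3 - <<'E'
from h import *;from cell import r
i=r.get_image("wrist");cv2.imwrite("pics/w12.png",i["color"][:,:,::-1])
i=r.get_image("scene");cv2.imwrite("pics/s12.png",cv2.resize(i["color"][130:280,150:360,::-1],None,fx=3.5,fy=3.5))
E
```

```text
[513.5  60.6 243.8] 13.8333 F [ 0.45  0.02 -1.08] M [ 0.038 -0.031 -0.024] 50.0 [ 0.04  0.24  1.64  0.    1.27 -1.61] turned deg -233.1
```

View pics/w12.png

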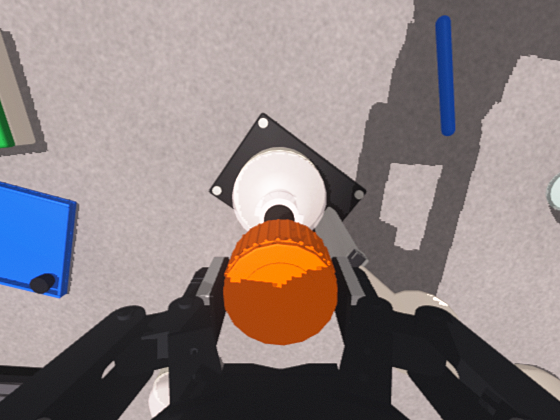

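View pics/s12.png

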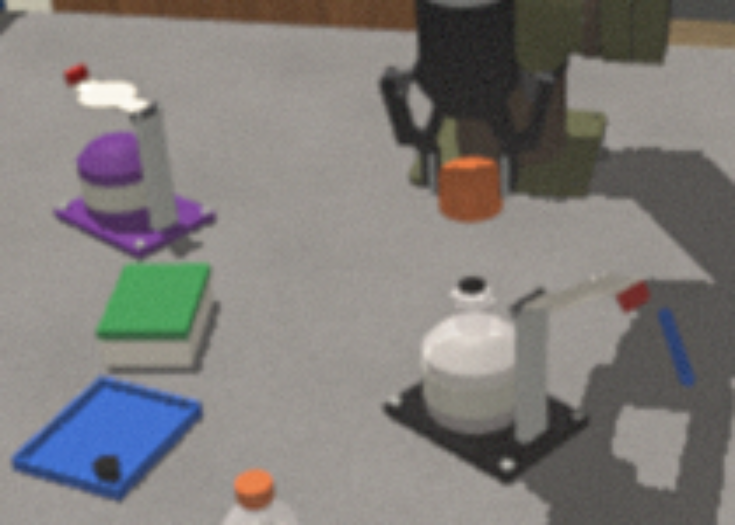

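The cap is off and upright in the grip, with the flap still back. Carrying it to the tray.

```bash
python3 - <<'E'
from h import *;from cell import r
o=r.get_obs()
plan(o,[598.6,-246.5,130],down(2.949))
E
```

```text
delta tool m [-0.0636 -0.3128  0.1111] norm 0.338
rotvec tool [ 0.0006 -0.0056  0.2669]
delta in target tool frame [-0.1432 -0.285   0.1118]
```

Call:
{"method": "move_arm", "body": {
  "rows": [
    [0,0,0,0,0,0.085,-1],
    [0,0,0,0,0,0.085,-1],
    [0,0,0,0,0,0.085,-1],
    [-0.005,-0.01,0,0,0,0,-1],
    [-0.01,-0.02,0,0,0,0,-1],
    [-0.01,-0.02,0,0,0,0,-1],
    [-0.01,-0.02,0,0,0,0,-1],
    [-0.01,-0.02,0,0,0,0,-1],
    [-0.01,-0.02,0,0,0,0,-1],
    [-0.01,-0.02,0,0,0,0,-1],
    [-0.01,-0.02,0,0,0,0,-1],
    [-0.01,-0.02,0,0,0,0,-1],
    [-0.01,-0.02,0,0,0,0,-1],
    [-0.01,-0.02,0,0,0,0,-1],
    [-0.01,-0.02,0.01,0,0,0,-1],
    [-0.01,-0.02,0.015,0,0,0,-1],
    [-0.005,-0.01,0.015,0,0,0,-1],
    [0,0,0.005,0,0,0,-1],
    [0,0,0,0,0,0,-1]
  ]
}}

```text
clock: 15.52
position: [584.8, -242.7, 173.3]
ee_rot: [0.078, 0.997, -0.0, -0.019]
contact_force: [0.5, 0.1, 0.0]
grip_width: 49.9
```

```bash
python3 - <<'E'
from h import *;from cell import r
o=r.get_obs();print(o["position"],o["clock"],o["grip_width"])
plan(o,[598.6,-246.5,100],down(2.949))
E
```

```text
[ 584.7672973  -242.67443458  173.25048234] 15.5167 49.94965104812213
delta tool m [-0.017  -0.0014  0.0727] norm 0.0746
rotvec tool [-0.0043 -0.0379  0.0371]
delta in target tool frame [-0.0143 -0.0011  0.0733]
```

Call:
{"method": "move_arm", "body": {
  "rows": [
    [-0.003,0,0.005,-0.002,-0.018,0.018,-1],
    [-0.006,0,0.012,-0.002,-0.018,0.018,-1],
    [-0.005,0,0.015,0,0,0,-1],
    [0,0,0.015,0,0,0,-1],
    [0,0,0.01,0,0,0,-1],
    [0,0,0.004,0,0,0,-1],
    [0,0,0,0,0,0,-1],
    [0,0,0,0,0,0,-1]
  ]
}}

```text
clock: 16.18
position: [595.4, -240.8, 110.7]
ee_rot: [0.091, 0.996, 0.002, -0.003]
contact_force: [0.5, -0.7, -0.4]
grip_width: 50.2
```

```bash
python3 - <<'E'
from h import *;from cell import r
o=r.get_obs();print(o["position"],o["clock"],o["grip_width"],o["contact_force"])
plan(o,[598.6,-246.5,50],down(2.949))
cv2.imwrite("pics/w13.png",r.get_image("wrist")["color"][:,:,::-1])
t=r.get_image("top")["color"][:,:,::-1];cv2.imwrite("pics/t13.png",cv2.resize(t[130:250,320:470],None,fx=5,fy=5))
E
```

```text
[ 595.44322778 -240.76277116  110.74555345] 16.1833 50.20421075045289 [ 0.50064135 -0.73670627 -0.38472845]
delta tool m [-0.0045 -0.0052  0.0607] norm 0.0611
rotvec tool [ 0.0025 -0.0054  0.0097]
delta in target tool frame [-0.0042 -0.005   0.0607]
```

View pics/w13.png

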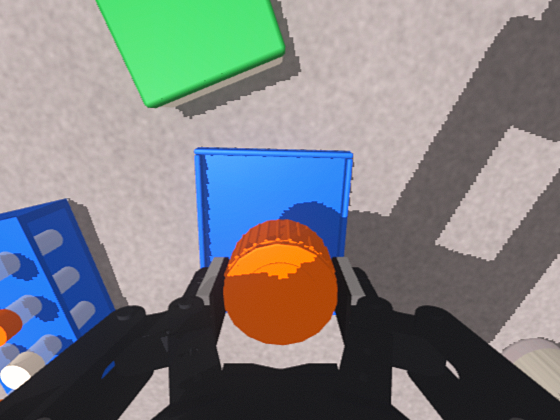

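View pics/t13.png

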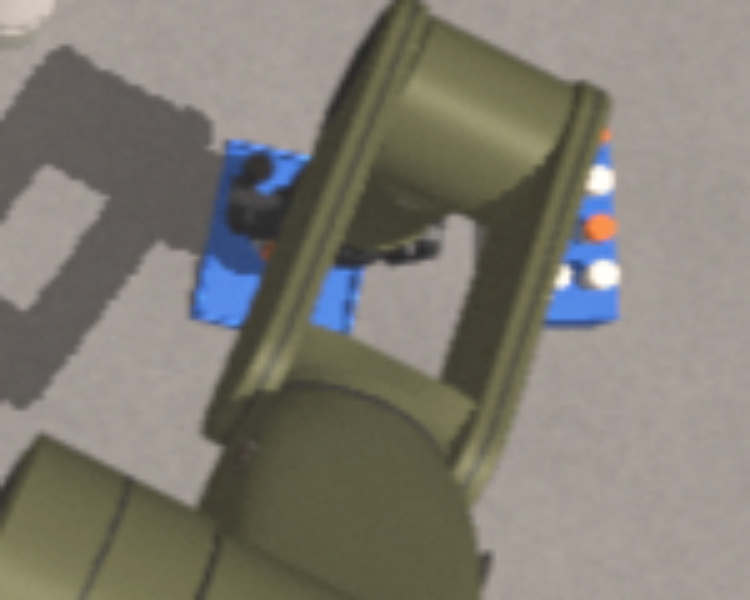

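The tray lies under the cap, with its centre line at u≈275 against the cap's 281. Correcting about -5 mm in y and lowering.

Call:
{"method": "move_arm", "body": {
  "rows": [
    [-0.002,-0.002,0.008,0.001,-0.002,0.004,-1],
    [-0.002,-0.002,0.012,0.001,-0.002,0.004,-1],
    [0,0,0.014,0,0,0,-1],
    [0,0,0.012,0,0,0,-1],
    [0,0,0.006,0,0,0,-1],
    [0,0,0.001,0,0,0,-1],
    [0,0,0,0,0,0,-1],
    [0,0,0,0,0,0,-1]
  ]
}}

```text
clock: 16.95
position: [602.2, -248.3, 56.4]
ee_rot: [0.096, 0.995, -0.002, 0.004]
contact_force: [-0.5, 0.1, -0.7]
grip_width: 50.0
```

```bash
python3 - <<'E'
from h import *;from cell import r
o=r.get_obs();print(o["position"],o["clock"],o["grip_width"],o["contact_force"])
plan(o,[598.6,-246.5,36],down(2.949))
cv2.imwrite("pics/w14.png",r.get_image("wrist")["color"][:,:,::-1])
E
```

```text
[ 602.20243211 -248.3474247    56.3591755 ] 16.95 49.978263517392776 [-0.51053704  0.1413928  -0.72462447]
delta tool m [0.004  0.0012 0.0203] norm 0.0208
rotvec tool [-0.0024  0.0076 -0.0001]
delta in target tool frame [0.0039 0.0011 0.0204]
```

View pics/w14.png

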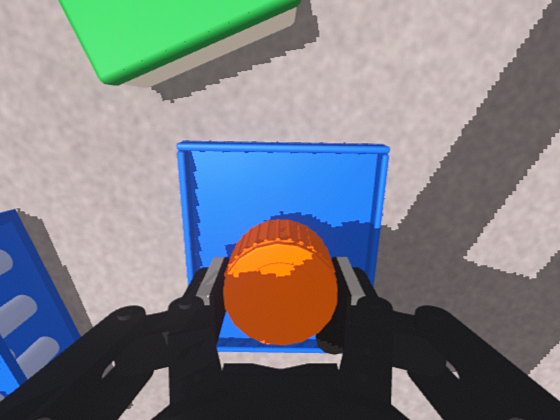

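Laterally centred: the walls are at 183 and 385, the cap at 281. Lowering gently.

Call:
{"method": "move_arm", "body": {
  "rows": [
    [0.001,0,0.005,0,0.004,0,-1],
    [0.001,0,0.005,0,0.004,0,-1],
    [0,0,0.004,0,0,0,-1],
    [0,0,0.001,0,0,0,-1],
    [0,0,0,0,0,0,-1],
    [0,0,0,0,0,0,-1]
  ]
}}

```text
clock: 17.5
position: [601.5, -248.7, 42.0]
ee_rot: [0.096, 0.995, -0.002, 0.001]
contact_force: [0.6, -0.6, -1.0]
grip_width: 50.0
```

```bash
python3 - <<'E'
from h import *;from cell import r
o=r.get_obs();print(o["position"],o["clock"],o["grip_width"],o["contact_force"])
plan(o,[598.6,-246.5,36],down(2.949))
E
```

```text
[ 601.53772967 -248.65315798   42.02414206] 17.5 50.00042263189371 [ 0.60717777 -0.57457039 -0.98141288]
delta tool m [0.0033 0.0016 0.006 ] norm 0.007
rotvec tool [-0.0035  0.0029 -0.    ]
delta in target tool frame [0.0033 0.0016 0.006 ]
```

Call:
{"method": "move_arm", "body": {
  "rows": [
    [0,0,0.002,-0.003,0.003,0,-1],
    [0,0,0.0015,0,0,0,-1],
    [0,0,0,0,0,0,-1],
    [0,0,0,0,0,0,-1]
  ]
}}

```text
clock: 17.83
position: [601.8, -248.8, 38.5]
ee_rot: [0.096, 0.995, -0.0, 0.0]
contact_force: [1.1, 0.0, -1.3]
grip_width: 49.7
```

```bash
python3 st.py|head -1
```

```text
[ 601.8 -248.8   38.5] 17.8333 F [ 1.07  0.04 -1.27] M [-0.024  0.015 -0.009] 49.7 [-0.46  0.62  1.57 -0.    0.95 -1.83] turned deg 111.7
```

Call:
{"method": "move_arm", "body": {
  "rows": [
    [0,0,0.001,0,0,0,-1],
    [0,0,0.001,0,0,0,-1],
    [0,0,0,0,0,0,-1]
  ]
}}

```text
clock: 18.08
position: [602.0, -248.9, 36.5]
ee_rot: [0.096, 0.995, -0.0, 0.0]
contact_force: [-0.6, 0.0, -0.5]
grip_width: 49.6
```

```bash
python3 st.py|head -1
```

```text
[ 602.  -248.9   36.5] 18.0833 F [-0.61  0.02 -0.49] M [ 0.033 -0.005  0.002] 49.6 [-0.46  0.62  1.58 -0.    0.94 -1.83] turned deg 111.7
```

Call:
{"method": "move_arm", "body": {
  "rows": [
    [0,0,0.001,0,0,0,-1],
    [0,0,0,0,0,0,-1]
  ]
}}

```text
clock: 18.25
position: [602.2, -249.0, 35.9]
ee_rot: [0.096, 0.995, -0.0, 0.001]
contact_force: [0.2, 0.3, -0.8]
grip_width: 50.0
```

```bash
python3 st.py|head -1
```

```text
[ 602.2 -249.    35.9] 18.25 F [ 0.24  0.26 -0.76] M [-0.058 -0.017  0.023] 50.0 [-0.46  0.62  1.58 -0.    0.94 -1.83] turned deg 111.7
```

Call:
{"method": "move_arm", "body": {
  "rows": [
    [0,0,0.001,0,0,0,-1],
    [0,0,0,0,0,0,-1]
  ]
}}

```text
clock: 18.42
position: [602.4, -249.0, 36.1]
ee_rot: [0.096, 0.995, -0.001, 0.001]
contact_force: [-0.5, 0.0, 0.6]
grip_width: 49.7
```

```bash
python3 st.py|head -1
```

```text
[ 602.4 -249.    36.1] 18.4167 F [-0.51  0.03  0.55] M [ 0.048 -0.012 -0.   ] 49.7 [-0.46  0.62  1.58 -0.    0.94 -1.83] turned deg 111.7
```

Z stalled at 36 mm, close to the 35.6 expected for floor contact. One more mm to confirm.

Call:
{"method": "move_arm", "body": {
  "rows": [
    [0,0,0.0015,0,0,0,-1],
    [0,0,0.001,0,0,0,-1]
  ]
}}

```text
clock: 18.58
position: [602.8, -249.1, 35.7]
ee_rot: [0.096, 0.995, -0.001, 0.002]
contact_force: [-2.8, 1.5, 7.6]
grip_width: 50.4
```

```bash
python3 st.py|head -1
```

```text
[ 602.8 -249.1   35.7] 18.5833 F [-2.81  1.45  7.62] M [ 0.029  0.514 -0.01 ] 50.4 [-0.46  0.62  1.58 -0.    0.94 -1.83] turned deg 111.7
```

Floor contact confirmed (7.6 N). Releasing and retreating upwards.

Call:
{"method": "move_arm", "body": {
  "rows": [
    [0,0,0,0,0,0,0.3],
    [0,0,0,0,0,0,0.4],
    [0,0,0,0,0,0,0.4],
    [0,0,0,0,0,0,0.4]
  ]
}}

```text
clock: 18.92
position: [603.0, -249.2, 35.7]
ee_rot: [0.096, 0.995, -0.001, 0.002]
contact_force: [-0.2, 0.4, -0.1]
grip_width: 59.8
```

```bash
python3 st.py|head -1;python3 - <<'E'
from h import *;from cell import r
cv2.imwrite("pics/w15.png",r.get_image("wrist")["color"][:,:,::-1])
E
```

```text
[ 603.  -249.2   35.7] 18.9167 F [-0.15  0.35 -0.12] M [ 0.046  0.039 -0.017] 59.8 [-0.46  0.62  1.58 -0.    0.94 -1.83] turned deg 111.7
```

View pics/w15.png

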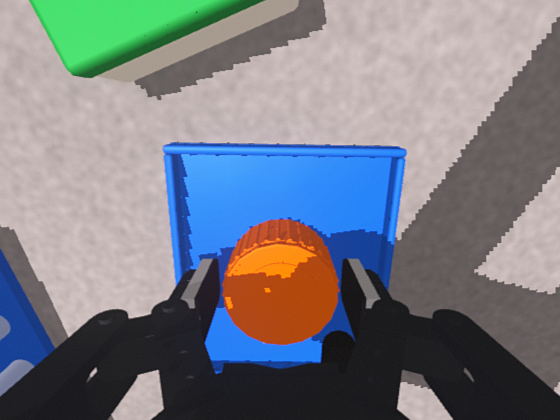

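The cap stands free between the fingers, with gaps on both sides at (220,280) and (340,280). Going straight up.

Call:
{"method": "move_arm", "body": {
  "rows": [
    [0,0,-0.005,0,0,0,0.4],
    [0,0,-0.01,0,0,0,0.4],
    [0,0,-0.02,0,0,0,0.4],
    [0,0,-0.03,0,0,0,0.4],
    [0,0,-0.04,0,0,0,0.4],
    [0,0,-0.04,0,0,0,0.4],
    [0.03,0,-0.03,0,0,0,0.4],
    [0.03,0,0,0,0,0,0.4],
    [0,0,0,0,0,0,0.4],
    [0,0,0,0,0,0,0.4]
  ]
}}

```text
clock: 19.8
position: [543.9, -237.5, 222.0]
ee_rot: [0.096, 0.995, -0.001, 0.002]
contact_force: [0.5, -0.1, 0.5]
grip_width: 59.8
```

```bash
python3 st.py|head -1;python3 - <<'E'
from h import *;from cell import r
cv2.imwrite("pics/w16.png",r.get_image("wrist")["color"][:,:,::-1])
s=r.get_image("scene")["color"][:,:,::-1];cv2.imwrite("pics/s16.png",cv2.resize(s[130:290,120:350],None,fx=3.4,fy=3.4))
i=r.get_image("scene");print(proj(i,[[602.8,-249.1,20],[602.8,-249.1,36]]))
E
```

```text
[ 543.9 -237.5  222. ] 19.8 F [ 0.52 -0.15  0.55] M [-0.009  0.001 -0.023] 59.8 [-0.48  0.35  1.52 -0.    1.27 -1.86] turned deg 111.7
[[181.18244548 249.40658536]
 [180.35066581 245.21312953]]
```

View pics/w16.png

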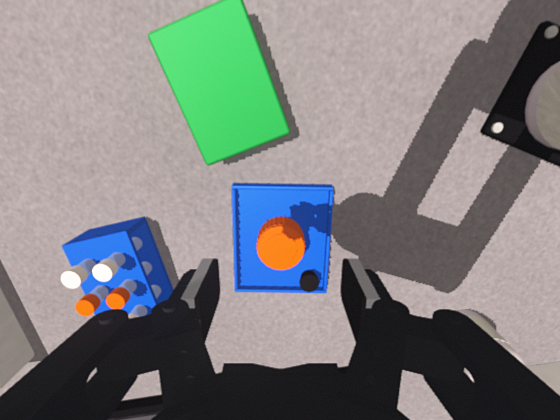

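View pics/s16.png

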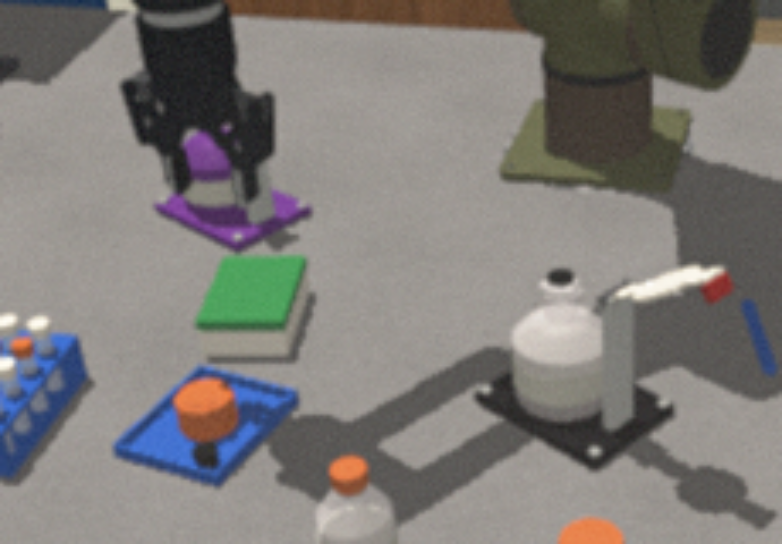

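The cap stands flat and upright near the tray's middle, the stopper is untouched, the flap lies back and the gripper is clear. Handing in.

```bash
python3 -c "
from cell import r
print(r.finish_job())"
```

```text
the job is handed in; nothing more can be done
None
```

I handed the job in after about 20 s of robot time; the hand-in reports no verdict, so the result rests on my own checks.

- **Flap:** I gripped the red knob, swung the flap to about 2.1 rad and let it fall to its stop. It still lies back in the last picture.
- **Cap:** I turned it about 128° anticlockwise. It then lifted freely with no resistance. I lowered it into the tray until it touched the floor (7.6 N) and opened the fingers.
- **Last checks:** The pictures show the cap upright and flat in the tray, and the stopper and other items look undisturbed. From where I released it, it sits about 12 mm along x and -2 mm along y from the tray point, well inside the limits. The gripper is about 200 mm up and touching nothing.
- **Disagreement:** The wrist-camera view and the computed cap position differed by 2–3 mm sideways before the grasp. I split the difference, and the grip closed centred on the cap.

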